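Rake a dropped nut out from under a fixture cover

ROBOT

A 6-joint arm with a two-finger parallel gripper is mounted at the origin on a cart in front of the work surface, level with it; the furniture and walls round the work are solid. World frame = base frame: x ahead of the robot, y to its left, z up, the work surface at z = 0. Lengths are in m, angles in rad, forces in N, time in s.
With the tool pointing down it reaches from about 0.375 to 0.975 m from the base axis. Payload 3.8 kg.
Tool frame: the origin (TCP) lies midway between the tips of the shut fingers; the grasp point (between the pads) lies 19 mm behind it; z points along the fingers, y is the direction in which the jaws open and shut (so a half turn about z gives the same grasp; the last joint's range is limited). The gripper opens to 85 mm and grips with 20 to 120 N. Pads are 22 mm wide; open, the fingers measure 114 mm over their backs; the gripper's body (76 mm by 85 mm) begins 54 mm behind the grasp point. The pads swing forward as they close: fully open they stand 13 mm farther back than shut.
Start: joints at [-1.351, 0.264, 1.604, -0, 1.274, -0.037], TCP at [0.171, -0.653, 0.231] pointing down, gripper open.
Joint ranges: [-2.63, 2.63], [-0.94, 2.18], [0.31, 2.57], [-1.31, 4.45], [0, 2.66], [-2.55, 2.55]. Speed limits (rad/s): [2.57, 2.57, 3.14, 3.14, 3.14, 3.14].

INTERFACE

Orientations are given as a rotation vector (axis times angle).
In Python, from workcell import bot gives the robot as it stands. The module is installed in compiled form; this text tells all that it offers.
- The arm moves only by the tool move_arm, never from a script. Its argument "steps" is a list of rows, each a list of 5 numbers: the shift along the tool's x, y, z in mm, then the turn about the tool's z in degrees, then the opening in per cent of the stroke, from 0 (shut) to 100 (fully open). In form: [[tx, ty, tz, turn, claw], ...]. A call has 1 to 20 rows; each row is the pose to reach, as a shift and turn from the pose commanded when the call began, along the tool's axes at that moment; what a row does not reach only later rows make up. A row lasts 1/10 s, in which the tool goes at most 50 mm and 8.59 degrees, less where a joint would pass 70% of its speed; a pose out of reach is approached as far as the arm can. A call with a gripper value outside its range is refused whole. The fingers move at their own pace and stop on an object; "newtons" is the grip in N (left out, the last holds). Time passes only in rows, so rows that repeat a pose let the fingers close. It gives the time, the measured TCP pose, the force and the opening at its end, in the units of the state.
- bot.read_state(): the state, without advancing time (a new reading comes with each control period).
- bot.read_camera(name): name is "side" or "top"; returns a dict with "pixels" (420x560x3 uint8, red, green, blue), "depth" (420x560 float32, m along the optical axis (not along the pixel's ray), 0 where there is no reading), "fovy" (degrees; the focal length in pixels is half the picture's height over the tangent of half this angle, whatever the lens; pixels are square), "cx", "cy" (the principal point, pixels), "xyz" and "attitude" of the camera in the world. Camera axes: x right, y up, looking along -z (the intrinsics and any distortion apply to the point x, -y, -z); pixel columns grow to the right and rows downward; lengths in m; the calibration is good to about 2 mm. A picture is of the moment at which its call begins.
- bot.finish_job(): hands the job in, once; it reports no verdict.
The state is a dict: "time": time; "q": joint angles; "joint_vel": joint speeds; "joint_torque": joint torques, N m; "tool_pos": TCP position; "tcp_rot": TCP orientation; "wrist_force": force on the tool from outside, world axes, zero at the start; "torque": the same for the moment, N m; "width": opening from 0.0 (shut) to 1.0 (fully open).
Only numpy, scipy, OpenCV 4.12 (cv2) and the standard library are available. Lean on these libraries where they do the work, as an engineer would, in place of code of your own. Each camera call takes 0.05 s, during which the arm holds its last target.

TASK

A big hex nut has fallen under the low blue cover of the welding fixture and lies out of sight, just in front of the L-shaped stop in there. Take the hooked rake, reach in under the right-hand part of the cover, feel gently for the stop, pass the hook behind the nut by sweeping to the left, and draw the nut out until it drops into the trough along the front. Then stand the rake upright on the table, clear of the fixture and let go of it; do not force the blade against anything and leave the square tube and the pipe on the cover and the red magnet where they are.

Things in the scene. Friction and masses are not known exactly. Their poses are not given: they have to be found in the camera images.
- rack: Fixed welding fixture: dark base plate 160 x 300 mm, top 22 mm above the table, under a flat blue cover with closed sides and back. Origin on the table, middle of the base plate's front edge; x leads in under the cover, y left, z up. Cover from x = 0, underside 62, top 67 mm above the table. Open at the front only, y -142 to 142 mm.
- stop_zone (a point): Point on the base plate's top, middle of its front edge, axes as the fixture's. Under the cover is a fixed steel L-shaped stop, 20 mm high, place not measured, new every time: its bar runs along y, front face somewhere at x = 60 to 120 mm; from its left end an arm comes 55 mm forward, right-hand face somewhere at y = 40 to 115 mm. The bar reaches 180 mm right of that face.
- clear_lane (a point): Point on the base plate's top at its front edge, 65 mm right of the middle, axes as the fixture's: from here in to the bar, from 70 mm right to 40 mm left of here, nothing lies. The lost M20 nut (34 mm over corners, 16 mm high, 65 g, not measured) lies flat in the stop's angle, centre 31 to 35 mm in front of the bar and 20 to 45 mm right of the arm.
- trough: Catch trough, part of the fixture, along the base plate's front edge; origin and axes as the fixture's. Inside it runs from x = -57 mm to 0, over the full 300 mm width; floor 3 mm, front rim 15 mm above the table, both lower than the base plate's top, so that the rake passes over and a nut pulled over the plate's edge falls in.
- rake_grip (a point): Centre of the rake's upright wooden grip, 85 mm above the sole. Grip 42 mm long (x), 18 mm thick (y), 70 mm high (50 to 120 mm above the sole): pinch it across y. Axes: x along the rake to its hook, y left, z up. The rake (0.38 kg) stands by itself on a sole 70 x 56 mm, reaching 47 mm behind and 23 mm ahead of the grip axis.
- rake_hook (a point): Middle of the far face of the rake's hook, axes as the grip's; unloaded 150 mm ahead of, 25 mm left of, 76 mm below the grip's centre. The hook is a straight bar 8 mm thick (x), 70 mm wide (35 mm to each side of here), 14 mm high; underside 7 mm below here, 2 mm above sole level. A strip 20 mm wide, 25 mm right of here, carries it, so it overhangs 50 mm to the left.
- rake_head: The rake's blade: steel strip and hook together. It sits on springs in a guide at the foot of the grip, so that it gives along its length (x, both ways) by 1 mm per 4 N, at most 10 mm; sideways it is stiff. Origin at sole level straight below the grip's centre when unloaded; axes as the grip's.
- tube_mid (a point): Centre of a rusty square tube offcut, 75 mm long (y), 30 x 30 mm, lying on the cover, toward the back and the left; not to be moved.
- pipe_mid (a point): Centre of a rusty pipe offcut, 43 mm across, 56 mm high, standing on the cover, toward the back and the right; not to be moved.
- magnet_mid (a point): Centre of a red welding magnet, 70 x 70 x 16 mm, lying flat on the table to the left; not to be moved.

How it is judged:
By the outcome, as a careful person would: the job done as asked, in the order asked, and still so for the second after the job is handed in, with the robot touching nothing.
It also fails if it takes over 67 s, if anything falls off the work surface, if the arm or the gripper's body presses on something with over 40 N, if the wrist force passes 120 N, or if a joint passes its speed limit or range.

## Working session

There is one attempt and no reset: what is moved stays moved. The work goes in short steps, Python scripts to look and compute and a tool call to move; the robot and the scene stay as the last step left them, time stands still between calls to the robot, and variables do not carry over. Pictures are saved under pics/ and viewed, and the job is handed in when it is done.

Besides the shell and the picture viewer there is one more tool, called after "Request:" by a JSON object that holds its "method" and its "body". move_arm: Moves the arm, as the interface text tells. Its arguments: {"type":"object","properties":{"steps":{"type":"array","items":{"type":"array","items":{"type":"number"}}},"newtons":{"type":"number"}},"required":["steps"]}

```bash
ls; mkdir -p pics; python3 - <<'E'
from workcell import bot
import cv2,numpy as np
s=bot.read_state();print(s)
for n in("side","top"):
    c=bot.read_camera(n)
    print(n,{k:v for k,v in c.items() if k not in("pixels","depth")},(c["depth"]>0).mean())
    cv2.imwrite(f"pics/{n}0.png",c["pixels"][:,:,::-1]);np.savez(f"{n}0.npz",**c)
E
```

```text
pics
{'time': 0.0, 'q': array([-1.35085975e+00,  2.64757920e-01,  1.60539645e+00, -3.16734569e-06,
        1.27371839e+00, -3.69093980e-02]), 'joint_vel': array([-0.00189565, -0.00057494,  0.00021553, -0.00054069, -0.00026806,
        0.00068429]), 'joint_torque': array([ 1.55383568e-04, -5.15110230e+01, -3.67316866e+01, -2.90511280e-04,
        1.29021736e-02, -1.50772757e-05]), 'tool_pos': array([ 0.17129863, -0.65212818,  0.22994671]), 'tcp_rot': array([-3.11347014e+00, -4.02055325e-01,  3.31802385e-04]), 'wrist_force': array([-0.13425594,  0.01122233,  1.38003881]), 'torque': array([ 0.01234779, -0.05621295,  0.03466225]), 'width': 1.0017793051805228}
side {'fovy': 42.045367905170785, 'cx': 285.4245291424533, 'cy': 214.7111300147533, 'xyz': array([ 0.57096942, -1.06321476,  0.92106402]), 'attitude': array([0.89582916, 0.00338412, 0.00147281])} 0.9962755102040817
top {'fovy': 54.35194374090815, 'cx': 275.52086851443414, 'cy': 210.94137841754423, 'xyz': array([ 0.38212767, -0.00478369,  1.16345919]), 'attitude': array([ 0.1367679 , -0.12041553, -1.57395068])} 0.9961011904761905
```

View pics/side0.png

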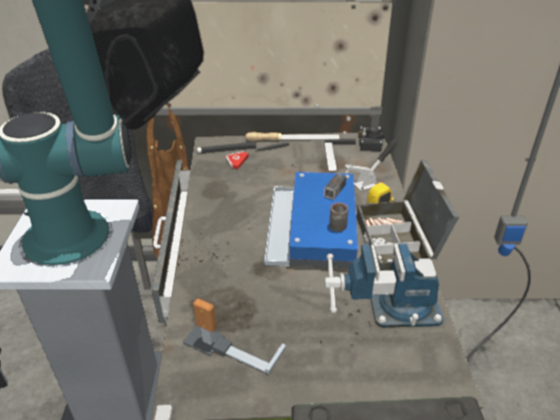

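View pics/top0.png

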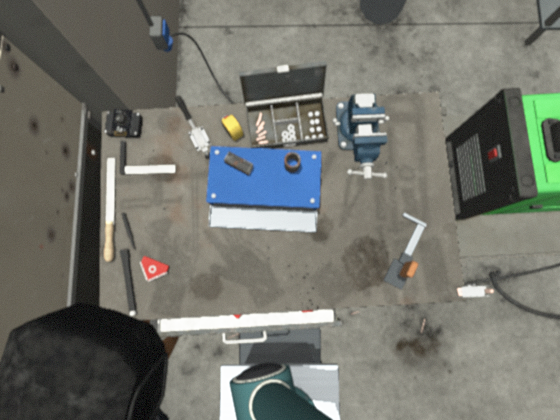

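```bash
cat > h.py <<'E'
import numpy as np,cv2
from scipy.spatial.transform import Rotation as R
def K(c):
    f=c["pixels"].shape[0]/2/np.tan(np.radians(float(c["fovy"]))/2);return f,float(c["cx"]),float(c["cy"])
def rays(c,uv):
    f,cx,cy=K(c);uv=np.atleast_2d(uv).astype(float)
    d=np.c_[(uv[:,0]-cx)/f,-(uv[:,1]-cy)/f,-np.ones(len(uv))]
    return R.from_rotvec(c["attitude"]).apply(d)
def plane(c,uv,z):
    d=rays(c,uv);o=np.array(c["xyz"]);return o+d*((z-o[2])/d[:,2])[:,None]
def cloud(c):
    h,w=c["depth"].shape;v,u=np.mgrid[:h,:w]
    d=rays(c,np.c_[u.ravel(),v.ravel()])
    return (np.array(c["xyz"])+d*c["depth"].reshape(-1,1)).reshape(h,w,3)
def proj(c,P):
    f,cx,cy=K(c);p=R.from_rotvec(c["attitude"]).inv().apply(np.atleast_2d(P)-np.array(c["xyz"]))
    return np.c_[cx+f*p[:,0]/-p[:,2],cy-f*p[:,1]/-p[:,2]]
E
python3 - <<'E'
from h import *
np.set_printoptions(precision=4,suppress=True)
for n in("side","top"):
    c=dict(np.load(n+"0.npz"));P=cloud(c)
    pts={"side":[(300,330),(230,200),(310,200),(204,303),(340,205),(335,185),(237,158)],"top":[(350,270),(200,270),(265,190),(410,262),(293,157),(152,268)]}[n]
    for u,v in pts: print(n,(u,v),P[v,u])
    hsv=cv2.cvtColor(c["pixels"],cv2.COLOR_RGB2HSV)
    blue=((abs(hsv[...,0].astype(int)-110)<12)&(hsv[...,1]>150)&(hsv[...,2]>80)).astype(np.uint8)
    blue[(P[...,2]<0.05)|(P[...,2]>0.085)]=0
    k,l,st,ce=cv2.connectedComponentsWithStats(blue)
    i=1+st[1:,4].argmax();print(st[i])
    m=(l==i).astype(np.uint8);cn=max(cv2.findContours(m,0,2)[0],key=cv2.contourArea)
    W=plane(c,cn[:,0,:],0.067)[:,:2].astype(np.float32)
    r=cv2.minAreaRect(W*1000);print(r,cv2.boxPoints(r))
    print(P[l==i].mean(0),P[l==i][:,2].std())
    f=cv2.resize(c["pixels"][180:400,150:] if n=="side" else c["pixels"][120:300,80:480],None,fx=2,fy=2,interpolation=cv2.INTER_CUBIC)
    cv2.imwrite(f"pics/{n}_zoom.png",f[:600,:800,::-1])
E
```

```text
side (300, 330) [ 0.5979 -0.3056 -0.0008]
side (230, 200) [ 0.4107  0.154  -0.0005]
side (310, 200) [0.6294 0.062  0.0691]
side (204, 303) [ 0.4081 -0.338   0.1197]
side (340, 205) [ 0.6977 -0.0213  0.1171]
side (335, 185) [0.6941 0.0883 0.0978]
side (237, 158) [0.4172 0.3473 0.014 ]
[ 290  173   67   80 3718]
((663.031005859375, 25.719223022460938), (320.7861633300781, 156.34632873535156), 86.48075103759766) [[ 575.1597 -129.5728]
 [ 731.2112 -139.17  ]
 [ 750.9023  181.0113]
 [ 594.8508  190.6084]]
[0.6531 0.0033 0.067 ] 0.0034016719487053476
top (350, 270) [ 0.4043 -0.2013  0.0016]
top (200, 270) [ 0.407   0.2209 -0.0002]
top (265, 190) [0.6217 0.0346 0.0665]
top (410, 262) [ 0.4217 -0.3378  0.1051]
top (293, 157) [ 0.7089 -0.0427  0.0855]
top (152, 268) [0.4131 0.3526 0.0141]
[ 207  147  114   61 5087]
((660.6986694335938, 37.6405029296875), (306.8932189941406, 159.21218872070312), 86.74144744873047) [[ 572.4991 -111.0331]
 [ 731.4539 -120.083 ]
 [ 748.8982  186.3141]
 [ 589.9435  195.364 ]]
[0.6524 0.0362 0.0672] 0.0020870883945893455
```

View pics/side_zoom.png

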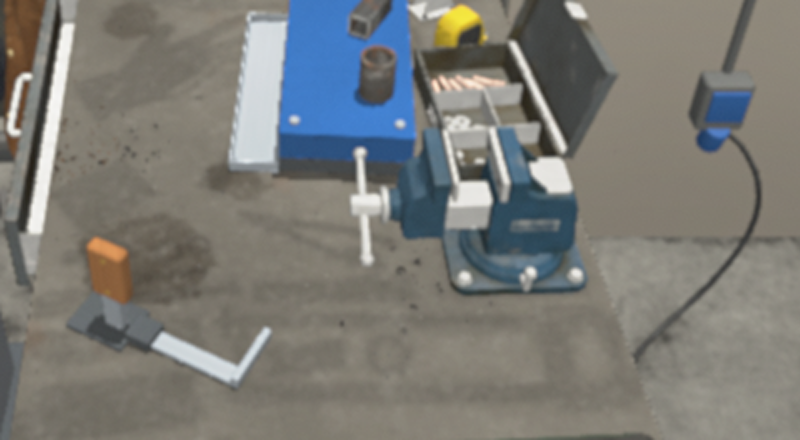

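View pics/top_zoom.png

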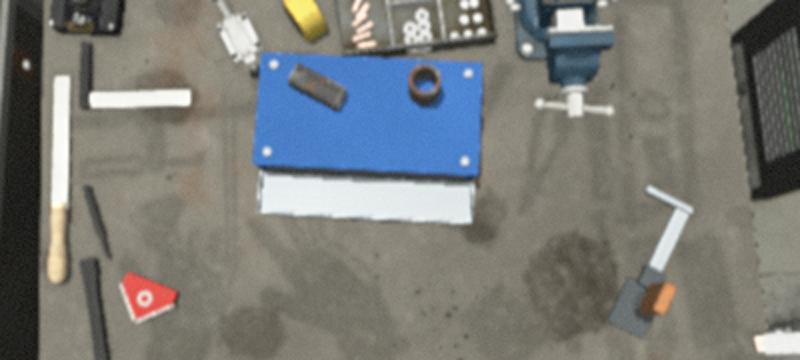

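```bash
python3 - <<'E'
from h import *
np.set_printoptions(precision=4,suppress=True)
for n in("side","top"):
    c=dict(np.load(n+"0.npz"));P=cloud(c)
    hsv=cv2.cvtColor(c["pixels"],cv2.COLOR_RGB2HSV).astype(int)
    H,S,V=hsv[...,0],hsv[...,1],hsv[...,2]
    reg=(P[...,0]>.3)&(P[...,0]<.75)&(P[...,1]<-.2)&(P[...,1]>-.5)
    org=reg&(H>3)&(H<18)&(S>130)&(V>90)
    print(n,"orange",org.sum(),P[org].min(0),P[org].max(0))
    top=org&(P[...,2]>.112); print(" top",top.sum(),P[top].mean(0))
    print(" ht hist",np.histogram(P[org][:,2],bins=np.arange(0,.15,.015)))
    bl=(reg&(V>150)&(S<50)&(P[...,2]<.05)&(P[...,1]<-.28)&(P[...,0]<.66)).astype(np.uint8)
    k,l,st,ce=cv2.connectedComponentsWithStats(bl);
    for i in range(1,k):
        if st[i,4]>15: print(" light",st[i],P[l==i].mean(0),P[l==i][:,2].max())
    # rake dark sole
    ob=reg&(P[...,2]>.006)&(P[...,0]<.66)&(P[...,1]<-.26)
    k,l,st,ce=cv2.connectedComponentsWithStats(ob.astype(np.uint8))
    for i in range(1,k):
        if st[i,4]>30: print(" obj",st[i])
    o=(255*np.dstack([bl,org,ob])).astype(np.uint8)
    r={"side":(280,400,150,320),"top":(190,310,370,470)}[n]
    z=np.vstack([c["pixels"][r[0]:r[1],r[2]:r[3],::-1],o[r[0]:r[1],r[2]:r[3]]])
    cv2.imwrite(f"pics/{n}_rake.png",cv2.resize(z,None,fx=2.5,fy=2.5,interpolation=0))
E
```

```text
side orange 485 [ 0.3871 -0.3574  0.056 ] [ 0.4265 -0.3267  0.1236]
 top 162 [ 0.4073 -0.3431  0.1186]
 ht hist (array([  0,   0,   0,  11,  88,  89,  94, 146,  57]), array([0.   , 0.015, 0.03 , 0.045, 0.06 , 0.075, 0.09 , 0.105, 0.12 ,
       0.135]))
 light [226 343  60  28 560] [ 0.5052 -0.3845  0.0097] 0.021006514167071666
 light [159 404  12   2  17] [ 0.3444 -0.4936  0.0147] 0.02361410038945244
 obj [ 183  298  103   75 1748]
top orange 111 [ 0.3887 -0.3484  0.075 ] [ 0.4211 -0.322   0.1258]
 top 87 [ 0.4041 -0.3344  0.1196]
 ht hist (array([ 0,  0,  0,  0,  1,  9,  9, 52, 40]), array([0.   , 0.015, 0.03 , 0.045, 0.06 , 0.075, 0.09 , 0.105, 0.12 ,
       0.135]))
 light [403 213  24  43 371] [ 0.504  -0.3843  0.0097] 0.0215568125423391
 light [456 287   7  10  24] [ 0.3428 -0.4972  0.0093] 0.027001637741913553
 obj [384 213  42  76 885]
```

View pics/side_rake.png

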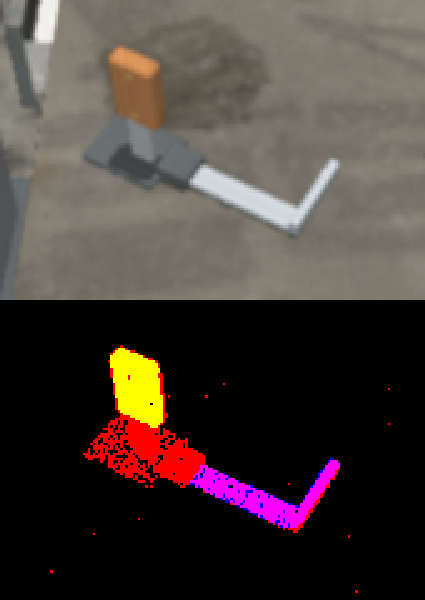

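View pics/top_rake.png

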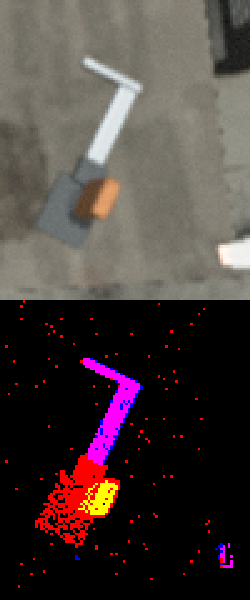

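```bash
python3 - <<'E'
from h import *
np.set_printoptions(precision=4,suppress=True)
for n in("side","top"):
    c=dict(np.load(n+"0.npz"));P=cloud(c)
    hsv=cv2.cvtColor(c["pixels"],cv2.COLOR_RGB2HSV).astype(int)
    H,S,V=hsv[...,0],hsv[...,1],hsv[...,2]
    reg=(P[...,0]>.4)&(P[...,0]<.66)&(P[...,1]<-.28)&(P[...,1]>-.46)&(P[...,2]<.05)
    m=reg&(V>140)&(S<60)
    v,u=np.nonzero(m)
    W=plane(c,np.c_[u,v],.009)[:,:2]
    # initial axis
    yaw=np.radians(-25)
    for it in range(5):
        ax=np.array([np.cos(yaw),np.sin(yaw)]);la=np.array([-ax[1],ax[0]])
        a=W@ax;b=W@la
        st=(a<a.max()-.02)
        p=np.polyfit(a[st],b[st],1);yaw+=np.arctan(p[0])
    hk=(a>a.max()-.014)&(b>np.median(b[st])+.015)
    ph=np.polyfit(b[hk],a[hk],1)
    print(n,"yaw strip",np.degrees(yaw),"hook dev",np.degrees(-np.arctan(ph[0])),"strip b",np.percentile(b[st],[2,50,98]),"a",a.min(),a.max(),"b",b.min(),b.max())
    # grip: strip b centre is same as grip axis b; far face a max(at z~.009) ->grip a= amax-.150
    g=ax*(a.max()-.150)+la*np.median(b[st]);print(" grip from blade",g)
    org=(P[...,0]>.3)&(P[...,0]<.5)&(P[...,1]<-.2)&(P[...,1]>-.5)&(H>3)&(H<18)&(S>110)&(V>80)&(P[...,2]>.05)
    t=org&(P[...,2]>.04)
    if n=="top":
        vv,uu=np.nonzero(t&(V>170));W2=plane(c,np.c_[uu,vv],.12)[:,:2]
        print(" bright top rect",len(W2),cv2.minAreaRect((W2*1000).astype(np.float32)))
    a2=P[t][:,:2]@ax;b2=P[t][:,:2]@la
    print(" grip cloud a,b range",np.percentile(a2,[1,99]),np.percentile(b2,[1,99]),"strip b",np.median(b[st]),"a exp",a.max()-.15)
E
```

```text
Traceback (most recent call last):
TypeError: expected non-empty vector for x
```

```bash
cat > rk.py <<'E'
from h import *
np.set_printoptions(precision=4,suppress=True)
for n in("side","top"):
    c=dict(np.load(n+"0.npz"));P=cloud(c)
    hsv=cv2.cvtColor(c["pixels"],cv2.COLOR_RGB2HSV).astype(int)
    H,S,V=hsv[...,0],hsv[...,1],hsv[...,2]
    reg=(P[...,0]>.4)&(P[...,0]<.66)&(P[...,1]<-.28)&(P[...,1]>-.46)&(P[...,2]<.05)
    m=(reg&(V>140)&(S<60)).astype(np.uint8)
    k,l,s_,_=cv2.connectedComponentsWithStats(m);m=l==1+s_[1:,4].argmax()
    v,u=np.nonzero(m)
    W=plane(c,np.c_[u,v],.009)[:,:2]
    yaw=np.radians(-25)
    for it in range(6):
        ax=np.array([np.cos(yaw),np.sin(yaw)]);la=np.array([-ax[1],ax[0]])
        a=W@ax;b=W@la
        st=(a<a.max()-.02)
        p=np.polyfit(a[st],b[st],1);yaw+=np.arctan(p[0])
    b0=np.median(b[st]);hk=(b>b0+.015)
    ph=np.polyfit(b[hk],a[hk],1)
    print(n,len(u),"yaw strip",np.degrees(yaw),"hook yaw",np.degrees(yaw-np.arctan(ph[0])),"strip b",np.percentile(b[st],[2,50,98]),"a",a.min(),a.max(),"b",b.min(),b.max())
    g=ax*(a.max()-.150)+la*b0;print(" grip from blade",g)
    org=(P[...,0]>.3)&(P[...,0]<.5)&(P[...,1]<-.2)&(P[...,1]>-.5)&(H>3)&(H<18)&(S>110)&(V>80)&(P[...,2]>.05)
    if n=="top":
        vv,uu=np.nonzero(org&(V>170));W2=plane(c,np.c_[uu,vv],.12)[:,:2]
        print(" bright top rect",len(W2),cv2.minAreaRect((W2*1000).astype(np.float32)))
    a2=P[org][:,:2]@ax;b2=P[org][:,:2]@la
    print(" grip cloud a,b range",np.percentile(a2,[1,99]),np.percentile(b2,[1,99]),"strip b",b0,"a exp",a.max()-.15)
E
python3 rk.py
```

```text
side 594 yaw strip -28.028151350000666 hook yaw -27.741988845706565 strip b [-0.1206 -0.1095 -0.0982] a 0.566466850609653 0.6671287849488348 b -0.12123905878513502 -0.04287432167380034
 grip from blade [ 0.405  -0.3397]
 grip cloud a,b range [0.4997 0.5398] [-0.1191 -0.1018] strip b -0.10949531382355619 a exp 0.5171287849488347
top 397 yaw strip -28.062638393803397 hook yaw -28.96101571488247 strip b [-0.1204 -0.1086 -0.0971] a 0.5635274748170317 0.6706178468712403 b -0.12242564445810503 -0.049236672268635207
 grip from blade [ 0.4083 -0.3407]
 bright top rect 90 ((404.0624694824219, -337.383544921875), (15.343236923217773, 37.717864990234375), 60.57626724243164)
 grip cloud a,b range [0.4955 0.5329] [-0.1156 -0.0979] strip b -0.10856372871019812 a exp 0.5206178468712402
```

```bash
cat > go.py <<'E'
from h import *
from workcell import bot
np.set_printoptions(precision=2,suppress=True)
def go(xyz,yaw=None,s=None):
    """tool-frame shift(mm), turn(deg) to put TCP at xyz with tool y along lateral of heading yaw(deg)"""
    s=s or bot.read_state();M=R.from_rotvec(s["tcp_rot"]).as_matrix()
    d=M.T@(np.array(xyz)-s["tool_pos"])*1000
    h=np.degrees(np.arctan2(M[1,0],M[0,0])) # heading of tool x
    t=None
    if yaw is not None:
        # tool z down: +turn about tool z = -turn world
        t=-((yaw-h+90)%180-90)
    print("t",round(s["time"],2),"heading",round(h,2),"shift",d,"turn",t,"q6",s["q"][5],"tilt",M[:,2])
E
python3 - <<'E'
from go import *
go([.406,-.340,.16],-28.1)
go([.406,-.340,.066],-28.1)
for n in("side","top"):
    c=dict(np.load(n+"0.npz"));P=cloud(c)
    hsv=cv2.cvtColor(c["pixels"],cv2.COLOR_RGB2HSV).astype(int)
    blue=(abs(hsv[...,0]-110)<14)&(hsv[...,1]>130)&(abs(P[...,2]-.067)<.012)
    k,l,s_,_=cv2.connectedComponentsWithStats(blue.astype(np.uint8));b=l==1+s_[1:,4].argmax()
    v,u=np.nonzero(b);W=plane(c,np.c_[u,v],.067)[:,:2]*1000
    yaw=np.radians(-3.3);ax=np.array([np.cos(yaw),np.sin(yaw)]);la=np.array([-ax[1],ax[0]])
    A=W@ax;B=W@la
    fr=[];
    for y in range(-90,160,10):
        k=abs(B-y)<5; fr.append((y,A[k].min(),A[k].max()))
    fr=np.array(fr);print(n,"front line",np.polyfit(fr[:,0],fr[:,1],1),"back",np.polyfit(fr[:,0],fr[:,2],1))
    sd=[]
    for x in range(600,740,10):
        k=abs(A-x)<5; sd.append((x,B[k].min(),B[k].max()))
    sd=np.array(sd);print(" right",np.polyfit(sd[:,0],sd[:,1],1),np.median(sd[:,1])," left",np.polyfit(sd[:,0],sd[:,2],1),np.median(sd[:,2]))
    # trough (light grey)
    tr=(hsv[...,1]<50)&(hsv[...,2]>150)&(P[...,0]>.48)&(P[...,0]<.62)&(P[...,1]>-.2)&(P[...,1]<.27)
    k,l,s_,_=cv2.connectedComponentsWithStats(tr.astype(np.uint8));b=l==1+s_[1:,4].argmax()
    v,u=np.nonzero(b);W=plane(c,np.c_[u,v],.015)[:,:2]*1000
    A=W@ax;B=W@la;print(" trough A",np.percentile(A,[.5,99.5]),"B",np.percentile(B,[.5,99.5]))
E
```

```text
t 0.1 heading 14.71 shift [ 306.29 -242.22   70.58] turn 42.81202421559433 q6 -0.03686186528678472 tilt [-0.  0. -1.]
t 0.1 heading 14.71 shift [ 306.29 -242.03  164.58] turn 42.81202421559433 q6 -0.03686186528678472 tilt [-0.  0. -1.]
side front line [ -0.   582.47] back [  0.01 736.86]
 right [  0.   -89.22] -87.64083577571071  left [ -0.24 369.07] 224.9465946343473
 trough A [518.36 575.25] B [-79.78 230.98]Traceback (most recent call last):
  File "<stdin>", line 14, in <module>
    return umr_minimum(a, axis, None, out, keepdims, initial, where)
ValueError: zero-size array to reduction operation minimum which has no identity
```

```bash
python3 - <<'E'
from h import *
np.set_printoptions(precision=3,suppress=True)
for n in("side","top"):
    c=dict(np.load(n+"0.npz"));P=cloud(c)
    hsv=cv2.cvtColor(c["pixels"],cv2.COLOR_RGB2HSV).astype(int)
    blue=(abs(hsv[...,0]-110)<14)&(hsv[...,1]>130)&(abs(P[...,2]-.067)<.010)
    k,l,s_,_=cv2.connectedComponentsWithStats(blue.astype(np.uint8));b=l==1+s_[1:,4].argmax()
    v,u=np.nonzero(b);W=plane(c,np.c_[u,v],.067)[:,:2]*1000
    yaw=np.radians(-3.3);ax=np.array([np.cos(yaw),np.sin(yaw)]);la=np.array([-ax[1],ax[0]])
    A=W@ax;B=W@la
    fr=np.array([(y,A[abs(B-y)<3].min(),A[abs(B-y)<3].max()) for y in range(-60,221,8)])
    print(n,"front line",np.degrees(np.arctan(np.polyfit(fr[:,0],fr[:,1],1)[0])),np.median(fr[:,1]),"back",np.degrees(np.arctan(np.polyfit(fr[:,0],fr[:,2],1)[0])),np.median(fr[:,2]))
    sd=np.array([(x,B[abs(A-x)<3].min(),B[abs(A-x)<3].max()) for x in range(595,720,8)])
    print(" right",np.polyfit(sd[:,0],sd[:,1],1),np.median(sd[:,1])," left",np.polyfit(sd[:,0],sd[:,2],1),np.median(sd[:,2]))
    tr=(hsv[...,1]<60)&(hsv[...,2]>140)&(P[...,0]>.48)&(P[...,0]<.62)&(P[...,1]>-.2)&(P[...,1]<.27)
    k,l,s_,_=cv2.connectedComponentsWithStats(tr.astype(np.uint8));b=l==1+s_[1:,4].argmax()
    v,u=np.nonzero(b);W=plane(c,np.c_[u,v],.012)[:,:2]*1000
    A=W@ax;B=W@la;print(" trough A",np.percentile(A,[.5,99.5]),"B",np.percentile(B,[.5,99.5]))
E
```

```text
side front line 0.3103082619475599 582.3818316315762 back -0.09310174166748543 737.2572813596821
 right [ -0.01  -78.731] -84.91367769839744  left [ -0.608 602.182] 224.78946914523493
 trough A [498.931 575.77 ] B [-83.411 239.725]
top front line 0.016721432993176227 579.8854295037577 back 2.35206068790632 734.7322659941683
 right [  0.003 -79.645] -77.54035636460264  left [  0.006 224.283] 228.08274412861502
 trough A [471.402 594.82 ] B [-76.144 258.805]
```

Request:
{"method": "move_arm", "body": {"steps": [[30,-24,10,4,100],[60,-48,20,9,100],[95,-75,30,14,100],[130,-103,40,19,100],[165,-130,45,24,100],[200,-158,50,29,100],[235,-186,55,34,100],[270,-214,60,39,100],[290,-230,65,42,100],[306.3,-242.2,70.5,42.8,100],[306.3,-242.2,70.5,42.8,100],[306.3,-242.2,70.5,42.8,100]]}}

```text
time: 1.3
tool_pos: [0.406, -0.3405, 0.1604]
tcp_rot: [3.048, -0.76, -0.002]
wrist_force: [-0.5, -0.5, -0.4]
width: 1.002
```

```bash
python3 - <<'E'
from go import *
go([.406,-.340,.066],-28.1);s=bot.read_state();print(s["tool_pos"],s["wrist_force"],s["width"])
c=bot.read_camera("side");cv2.imwrite("pics/side1.png",c["pixels"][:,:,::-1])
E
```

```text
t 1.3 heading -27.99 shift [-0.15 -0.51 94.41] turn 0.11345996375148104 q6 1.3149252310054949 tilt [-0.  0. -1.]
[ 0.41 -0.34  0.16] [-0.52 -0.48 -0.38] 1.0016321305742828
```

View pics/side1.png

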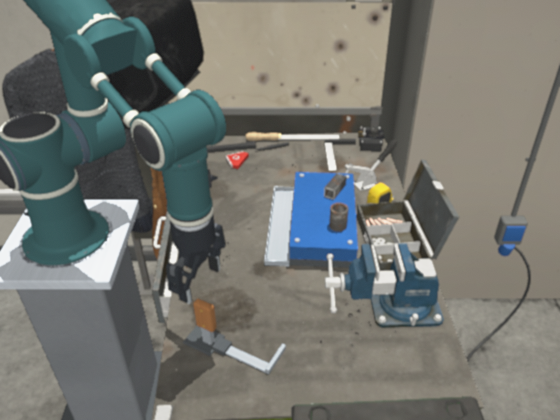

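Request:
{"method": "move_arm", "body": {"steps": [[0,-0.5,30,0,100],[0,-0.5,60,0,100],[0,-0.5,85,0,100],[0,-0.5,94,0,100],[0,-0.5,94,0,60],[0,-0.5,94,0,30],[0,-0.5,94,0,15],[0,-0.5,94,0,0],[0,-0.5,94,0,0],[0,-0.5,94,0,0],[0,-0.5,94,0,0],[0,-0.5,94,0,0]], "newtons": 90}}

```text
time: 2.55
tool_pos: [0.4072, -0.341, 0.068]
tcp_rot: [3.047, -0.762, 0.003]
wrist_force: [-0.0, 0.0, 5.9]
width: 0.202
```

```bash
python3 - <<'E'
from go import *
s=bot.read_state();print(s["tool_pos"]*1000,s["wrist_force"],s["torque"],s["width"]*85)
go([.406,-.340,.066],-28.1)
E
```

```text
[ 407.16 -340.98   68.  ] [-0.03  0.02  5.93] [-0.04  0.15 -0.06] 17.14647439269944
t 2.55 heading -28.07 shift [-1.48 -0.32  1.99] turn 0.029954069363512303 q6 1.316867846089726 tilt [ 0. -0. -1.]
```

Request:
{"method": "move_arm", "body": {"steps": [[0,0,-5,0,0],[0,0,-20,0,0],[0,0,-40,0,0],[0,0,-60,0,0],[0,0,-60,0,0],[0,0,-60,0,0]]}}

```text
time: 3.15
tool_pos: [0.4064, -0.3404, 0.127]
tcp_rot: [3.047, -0.762, 0.001]
wrist_force: [0.2, 0.2, -4.5]
width: 0.201
```

```bash
python3 - <<'E'
from go import *
s=bot.read_state();print(s["tool_pos"]*1000,s["wrist_force"],s["torque"],s["width"]*85)
go([.3995,-.0389,.128],-3.35)
c=dict(np.load("side0.npz"));P=cloud(c);ax=np.array([.8823,-.4707]);la=np.array([.4707,.8823])
A=P[...,:2]@ax-.518;B=P[...,:2]@la+.109
for lo in range(-50,150,10):
    k=(A*1000>lo)&(A*1000<=lo+10)&(abs(B)<.012);print(lo,k.sum(),np.percentile(P[k][:,2],[20,50,90])*1000)
c=bot.read_camera("side");np.savez("side2.npz",**c);cv2.imwrite("pics/side2.png",cv2.resize(c["pixels"][200:400,100:360,::-1],None,fx=3,fy=3))
E
```

```text
[ 406.39 -340.36  126.99] [ 0.16  0.18 -4.48] [0.01 0.03 0.  ] 17.077619430169026
t 3.15 heading -28.08 shift [-147.99 -262.72   -1.13] turn -24.731869434386397 q6 1.316775755485398 tilt [ 0. -0. -1.]
-50 30 [4.82 6.6  8.04]
-40 45 [4.82 6.31 9.1 ]
-30 45 [5.18 6.61 8.81]
-20 119 [ 30.4   86.72 119.78]
-10 176 [ 29.08  78.44 119.79]
0 195 [ 23.3   68.78 119.65]
10 224 [ 29.04  79.39 119.27]
20 121 [ 16.12  63.64 107.64]
30 49 [14.08 16.12 17.89]
40 73 [ 7.35 14.63 18.2 ]
50 51 [2.68 6.48 9.59]
60 56 [ 3.01  7.5  10.16]
70 57 [ 2.36  7.56 10.39]
80 51 [4.95 8.1  9.98]
90 62 [1.38 7.36 9.85]
100 58 [ 4.05  7.47 10.38]
110 57 [ 2.21  7.48 10.25]
120 64 [ 3.43  7.89 10.59]
130 55 [ 2.37  7.24 10.14]
140 76 [ 4.06 12.6  18.22]
```

View pics/side2.png

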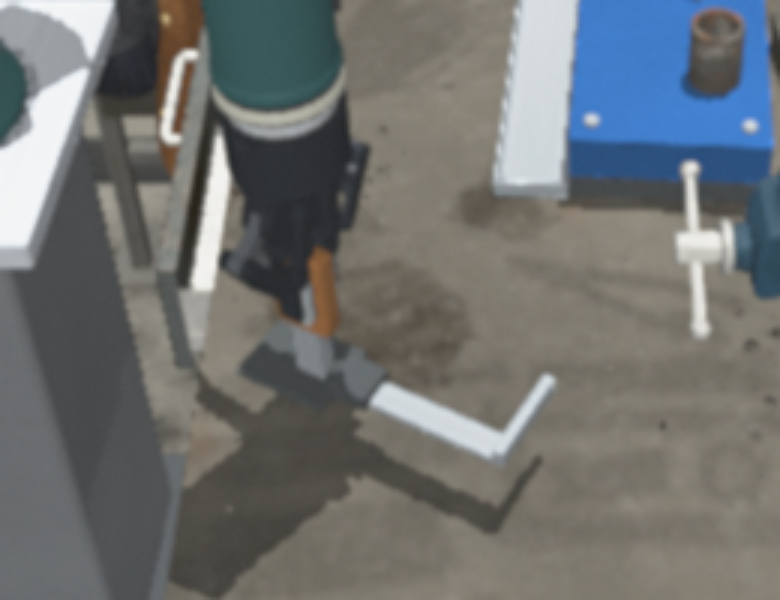

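Request:
{"method": "move_arm", "body": {"steps": [[-10,-15,0,-1,0],[-25,-45,0,-4,0],[-42,-75,0,-7,0],[-60,-105,0,-10,0],[-76,-135,0,-13,0],[-93,-165,0,-16,0],[-110,-195,0,-19,0],[-127,-225,0,-22,0],[-140,-250,0,-24,0],[-148,-262.7,0,-24.7,0],[-148,-262.7,0,-24.7,0],[-148,-262.7,0,-24.7,0]]}}

```text
time: 4.4
tool_pos: [0.3983, -0.0384, 0.1258]
tcp_rot: [3.14, -0.09, -0.003]
wrist_force: [-0.0, -0.7, -3.4]
width: 0.199
```

```bash
cat > look.py <<'E'
from go import *
import sys
s=bot.read_state();print(s["tool_pos"]*1000,s["wrist_force"],s["torque"],s["width"]*85,s["q"])
go([.3995,-.0389,.092],-3.35,s)
for n in ("side","top"):
    c=bot.read_camera(n);np.savez(f"{n}_{sys.argv[1]}.npz",**c)
    r={"side":(130,330,150,410),"top":(130,330,150,410)}[n]
    cv2.imwrite(f"pics/{n}_{sys.argv[1]}.png",cv2.resize(c["pixels"][r[0]:r[1],r[2]:r[3],::-1],None,fx=3,fy=3))
E
python3 look.py 3
```

```text
[398.33 -38.39 125.82] [-0.05 -0.71 -3.42] [-0.06 -0.02  0.02] 16.89732581851584 [-0.16 -0.18  2.27 -0.    1.05  1.47]
t 4.4 heading -3.29 shift [ 1.26  0.44 33.81] turn 0.06005184452149592 q6 1.4703582307856595 tilt [-0. -0. -1.]
```

View pics/side_3.png

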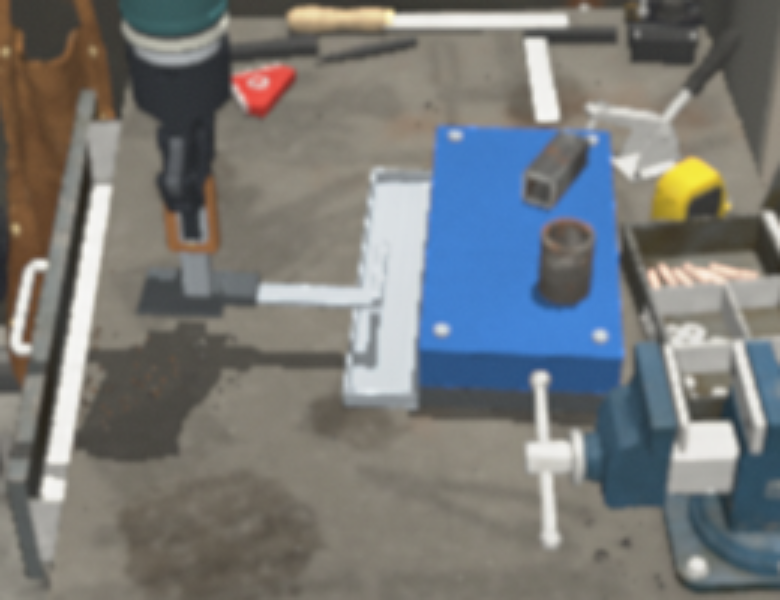

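View pics/top_3.png

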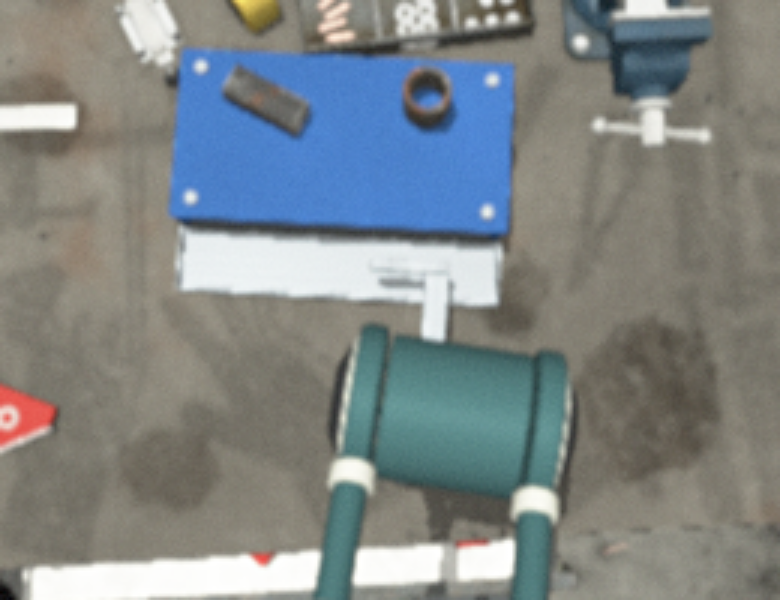

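```bash
cat >> go.py <<'E'
F=np.array([.584,.0415]);FY=np.radians(-3.35)
FA=np.array([[np.cos(FY),np.sin(FY)],[-np.sin(FY),np.cos(FY)]])
def fx(p): return (np.atleast_2d(p)[:,:2]-F)@FA.T*1000
E
python3 - <<'E'
from go import *
c=dict(np.load("top_3.npz"))
px=np.array([(370,260),(449,267),(421,300),(451,303),(424,338),(448,339)])/3+[150,130]
print(fx(plane(c,px,.070)))
print("trough corners", fx(plane(c,np.array([(180,291),(497,305)])/3+[150,130],.015)))
print("cover corners", fx(plane(c,np.array([(172,218),(505,237),(181,46),(515,65)])/3+[150,130],.067)))
print(fx(bot.read_state()["tool_pos"]))
s=dict(np.load("side_3.npz"));px=np.array([(383,303),(388,248)])/3+[150,130];print(fx(plane(s,px,.070)))
print("cover corners side", fx(plane(s,np.array([(421,350),(436,127),(613,130)])/3+[150,130],.067)))
E
```

```text
[[ -35.18  -31.54]
 [ -37.93 -102.87]
 [ -69.05  -79.11]
 [ -70.38 -106.05]
 [-102.94  -83.36]
 [-102.74 -104.75]]
trough corners [[ -65.59  147.4 ]
 [ -63.6  -151.69]]
cover corners [[  -5.26  150.64]
 [  -7.51 -152.42]
 [ 157.74  155.2 ]
 [ 154.55 -155.96]]
[[-179.99  -91.39]]
[[ -30.22 -105.96]
 [ -31.17  -35.06]]
cover corners side [[   3.03 -156.92]
 [   0.24  150.46]
 [ 163.1   154.98]]
```

Request:
{"method": "move_arm", "body": {"steps": [[0,0,12,0,0],[0,0,24,0,0],[0,0,33.5,0,0],[0,0,33.5,0,0],[15,0,33.5,0,0],[30,0,33.5,0,0],[45,0,33.5,0,0],[60,0,33.5,0,0],[72,0,33.5,0,0],[80,0,33.5,0,0],[80,0,33.5,0,0],[80,0,33.5,0,0]]}}

```text
time: 5.7
tool_pos: [0.4789, -0.0435, 0.093]
tcp_rot: [-3.14, 0.093, 0.002]
wrist_force: [-0.2, -0.1, -4.3]
width: 0.196
```

```bash
cat > st.py <<'E'
from go import *
s=bot.read_state();M=R.from_rotvec(s["tcp_rot"]).as_matrix()
f=FA@s["wrist_force"][:2]
hx=fx(s["tool_pos"])[0]
print("t",round(s["time"],2),"grip fx",hx,"hook x",round(hx[0]+150,1),"left end y",round(hx[1]+60,1),"z",s["tool_pos"][2]*1000,"F fix",f,"Fz",s["wrist_force"][2],"T",s["torque"],"head",np.degrees(np.arctan2(M[1,0],M[0,0])))
E
python3 st.py; python3 look.py 4 >/dev/null; python3 st.py
```

```text
t 5.7 grip fx [-99.99 -91.05] hook x 50.0 left end y -31.0 z 92.98184546549027 F fix [-0.15 -0.11] Fz -4.275016980458563 T [-0.03  0.06  0.  ] head -3.382071403579365
t 5.8 grip fx [-100.37  -91.04] hook x 49.6 left end y -31.0 z 92.94301728032586 F fix [-0.11  0.4 ] Fz -4.3375587645121385 T [-0.04  0.06  0.01] head -3.385647459536227
```

View pics/side_4.png

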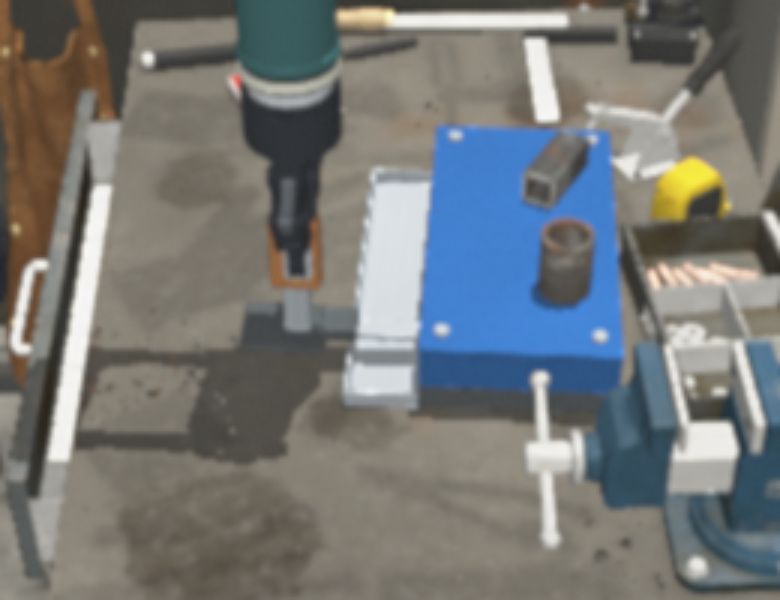

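Request:
{"method": "move_arm", "body": {"steps": [[2.5,0,0,0,0],[5,0,0,0,0],[5,0,0,0,0]]}}

```text
time: 6.1
tool_pos: [0.4848, -0.044, 0.0935]
tcp_rot: [3.14, -0.093, 0.001]
wrist_force: [-0.2, -0.5, -4.0]
width: 0.201
```

Request:
{"method": "move_arm", "body": {"steps": [[2.5,0,0,0,0],[5,0,0,0,0],[5,0,0,0,0]]}}

```text
time: 6.4
tool_pos: [0.4899, -0.0443, 0.0934]
tcp_rot: [3.14, -0.093, 0.001]
wrist_force: [0.1, -0.2, -4.4]
width: 0.198
```

Request:
{"method": "move_arm", "body": {"steps": [[2,0,0,0,0],[4,0,0,0,0],[4,0,0,0,0]]}}

```text
time: 6.7
tool_pos: [0.4938, -0.0445, 0.0934]
tcp_rot: [3.14, -0.093, 0.001]
wrist_force: [0.0, 0.6, -4.7]
width: 0.197
```

Request:
{"method": "move_arm", "body": {"steps": [[2,0,0,0,0],[4,0,0,0,0],[4,0,0,0,0]]}}

```text
time: 7.0
tool_pos: [0.4977, -0.0448, 0.0934]
tcp_rot: [3.14, -0.093, 0.001]
wrist_force: [-0.9, 0.6, -4.0]
width: 0.2
```

Request:
{"method": "move_arm", "body": {"steps": [[1.5,0,0,0,0],[3,0,0,0,0],[3,0,0,0,0]]}}

```text
time: 7.3
tool_pos: [0.5006, -0.0449, 0.0933]
tcp_rot: [3.14, -0.093, 0.0]
wrist_force: [-1.0, 0.0, -4.8]
width: 0.197
```

Request:
{"method": "move_arm", "body": {"steps": [[1.5,0,0,0,0],[3,0,0,0,0],[3,0,0,0,0]]}}

```text
time: 7.6
tool_pos: [0.5036, -0.0451, 0.0934]
tcp_rot: [3.14, -0.093, 0.001]
wrist_force: [-0.3, 0.5, -4.1]
width: 0.199
```

Request:
{"method": "move_arm", "body": {"steps": [[2,0,0,0,0],[4,0,0,0,0],[4,0,0,0,0]]}}

```text
time: 7.9
tool_pos: [0.5076, -0.0453, 0.0933]
tcp_rot: [3.14, -0.093, -0.0]
wrist_force: [0.1, 0.2, -4.1]
width: 0.195
```

Request:
{"method": "move_arm", "body": {"steps": [[2,0,0,0,0],[4,0,0,0,0],[4,0,0,0,0]]}}

```text
time: 8.2
tool_pos: [0.5095, -0.0454, 0.0928]
tcp_rot: [-3.14, 0.092, 0.007]
wrist_force: [-6.1, -0.5, -0.6]
width: 0.198
```

```bash
python3 st.py
```

```text
t 8.2 grip fx [-69.31 -91.13] hook x 80.7 left end y -31.1 z 92.79743387751031 F fix [-6.03 -0.81] Fz -0.6030457866518422 T [0.04 0.86 0.09] head -3.363719222286847
```

Request:
{"method": "move_arm", "body": {"steps": [[-1,0,0,0,0],[-1,0,0,0,0]]}}

```text
time: 8.4
tool_pos: [0.5091, -0.0454, 0.0928]
tcp_rot: [-3.14, 0.093, 0.004]
wrist_force: [-4.2, -0.8, -1.9]
width: 0.198
```

```bash
python3 st.py
```

```text
t 8.4 grip fx [-69.73 -91.13] hook x 80.3 left end y -31.1 z 92.81325908810359 F fix [-4.16 -1.01] Fz -1.947350576602738 T [-0.02  0.82  0.13] head -3.3768312148432535
```

Request:
{"method": "move_arm", "body": {"steps": [[-2.5,0,0,0,0],[-4.7,0,0,0,0],[-4.7,0,0,0,0]]}}

```text
time: 8.7
tool_pos: [0.5063, -0.0452, 0.0936]
tcp_rot: [3.14, -0.093, 0.003]
wrist_force: [-0.2, -0.1, -4.2]
width: 0.194
```

```bash
python3 st.py
```

```text
t 8.7 grip fx [-72.5  -91.14] hook x 77.5 left end y -31.1 z 93.60985617649538 F fix [-0.15 -0.14] Fz -4.180497130430795 T [-0.04  0.05 -0.02] head -3.3991030208996635
```

Request:
{"method": "move_arm", "body": {"steps": [[-0.8,-6,0,0,0],[-0.8,-13,0,0,0],[-0.8,-20,0,0,0],[-0.8,-26,0,0,0],[-0.8,-30,0,0,0],[-0.8,-30,0,0,0]]}}

```text
time: 9.3
tool_pos: [0.5067, -0.0145, 0.0933]
tcp_rot: [-3.14, 0.091, 0.0]
wrist_force: [0.7, -0.9, -3.5]
width: 0.199
```

```bash
python3 st.py
```

```text
t 9.3 grip fx [-73.94 -60.41] hook x 76.1 left end y -0.4 z 93.25850229724993 F fix [ 0.8  -0.81] Fz -3.473614904329407 T [-0.01  0.09 -0.01] head -3.326615707129695
```

Request:
{"method": "move_arm", "body": {"steps": [[0.4,-6,0,0,0],[0.4,-12,0,0,0],[0.4,-18,0,0,0],[0.4,-24,0,0,0],[0.4,-30,0,0,0],[0.4,-30,0,0,0]]}}

```text
time: 9.9
tool_pos: [0.5088, 0.0155, 0.0933]
tcp_rot: [-3.14, 0.092, 0.0]
wrist_force: [-0.1, 0.7, -3.4]
width: 0.203
```

```bash
python3 st.py
```

```text
t 9.9 grip fx [-73.56 -30.32] hook x 76.4 left end y 29.7 z 93.26220289295127 F fix [-0.12  0.73] Fz -3.379171092010994 T [-0.03  0.05 -0.03] head -3.3387394682100417
```

Clear so far; now careful 4 mm steps to the left.

Request:
{"method": "move_arm", "body": {"steps": [[0,-2,0,0,0],[0,-4,0,0,0],[0,-4,0,0,0]]}}

```text
time: 10.2
tool_pos: [0.509, 0.0188, 0.0933]
tcp_rot: [-3.14, 0.093, -0.0]
wrist_force: [0.4, -0.1, -3.2]
width: 0.198
```

Request:
{"method": "move_arm", "body": {"steps": [[0,-2,0,0,0],[0,-4,0,0,0],[0,-4,0,0,0]]}}

```text
time: 10.5
tool_pos: [0.5093, 0.0229, 0.0933]
tcp_rot: [-3.14, 0.093, 0.0]
wrist_force: [0.5, 0.1, -4.1]
width: 0.2
```

Request:
{"method": "move_arm", "body": {"steps": [[0,-2,0,0,0],[0,-4,0,0,0],[0,-4,0,0,0]]}}

```text
time: 10.8
tool_pos: [0.5095, 0.027, 0.0933]
tcp_rot: [-3.14, 0.092, -0.0]
wrist_force: [0.7, 0.6, -4.0]
width: 0.198
```

Request:
{"method": "move_arm", "body": {"steps": [[0,-2,0,0,0],[0,-4,0,0,0],[0,-4,0,0,0]]}}

```text
time: 11.1
tool_pos: [0.5097, 0.0309, 0.0933]
tcp_rot: [-3.14, 0.092, 0.0]
wrist_force: [-0.3, 0.0, -4.1]
width: 0.2
```

Request:
{"method": "move_arm", "body": {"steps": [[0,-2,0,0,0],[0,-4,0,0,0],[0,-4,0,0,0]]}}

```text
time: 11.4
tool_pos: [0.51, 0.0349, 0.0933]
tcp_rot: [-3.14, 0.092, -0.0]
wrist_force: [0.0, 0.1, -3.5]
width: 0.201
```

Request:
{"method": "move_arm", "body": {"steps": [[0,-2,0,0,0],[0,-4,0,0,0],[0,-4,0,0,0]]}}

```text
time: 11.7
tool_pos: [0.5102, 0.0389, 0.0933]
tcp_rot: [-3.14, 0.093, -0.0]
wrist_force: [-0.5, 0.1, -3.9]
width: 0.198
```

Request:
{"method": "move_arm", "body": {"steps": [[0,-2,0,0,0],[0,-4,0,0,0],[0,-4,0,0,0]]}}

```text
time: 12.0
tool_pos: [0.5105, 0.0429, 0.0933]
tcp_rot: [-3.14, 0.093, -0.0]
wrist_force: [-0.9, -1.3, -4.4]
width: 0.198
```

```bash
python3 st.py
```

```text
t 12.0 grip fx [-73.49  -2.88] hook x 76.5 left end y 57.1 z 93.28662174039087 F fix [-0.86 -1.31] Fz -4.406351773994626 T [-0.06  0.09 -0.01] head -3.3757192069664432
```

Request:
{"method": "move_arm", "body": {"steps": [[0,-1.5,0,0,0],[0,-3,0,0,0],[0,-3,0,0,0]]}}

```text
time: 12.3
tool_pos: [0.5106, 0.0458, 0.0933]
tcp_rot: [-3.14, 0.093, -0.0]
wrist_force: [-0.4, -0.0, -4.3]
width: 0.202
```

```bash
python3 st.py
```

```text
t 12.3 grip fx [-73.48   0.05] hook x 76.5 left end y 60.1 z 93.30146953101188 F fix [-0.41 -0.04] Fz -4.251979350847879 T [0.02 0.05 0.  ] head -3.377440781544466
```

Request:
{"method": "move_arm", "body": {"steps": [[0,-2,0,0,0],[0,-4,0,0,0],[0,-4,0,0,0]]}}

```text
time: 12.6
tool_pos: [0.5109, 0.0499, 0.0933]
tcp_rot: [-3.14, 0.093, -0.0]
wrist_force: [-0.6, 0.1, -3.8]
width: 0.2
```

Request:
{"method": "move_arm", "body": {"steps": [[0,-2,0,0,0],[0,-4,0,0,0],[0,-4,0,0,0]]}}

```text
time: 12.9
tool_pos: [0.5111, 0.0539, 0.0933]
tcp_rot: [-3.14, 0.092, -0.0]
wrist_force: [-0.6, -0.3, -4.5]
width: 0.196
```

Request:
{"method": "move_arm", "body": {"steps": [[0,-2,0,0,0],[0,-4,0,0,0],[0,-4,0,0,0]]}}

```text
time: 13.2
tool_pos: [0.5113, 0.0579, 0.0933]
tcp_rot: [-3.14, 0.092, -0.0]
wrist_force: [-0.3, 0.1, -4.5]
width: 0.198
```

Request:
{"method": "move_arm", "body": {"steps": [[0,-2,0,0,0],[0,-4,0,0,0],[0,-4,0,0,0]]}}

```text
time: 13.5
tool_pos: [0.5116, 0.0619, 0.0933]
tcp_rot: [-3.14, 0.093, 0.0]
wrist_force: [-0.1, -0.1, -4.3]
width: 0.202
```

Request:
{"method": "move_arm", "body": {"steps": [[0,-2,0,0,0],[0,-4,0,0,0],[0,-4,0,0,0]]}}

```text
time: 13.8
tool_pos: [0.5118, 0.0659, 0.0933]
tcp_rot: [-3.14, 0.092, 0.0]
wrist_force: [-0.7, 0.0, -4.0]
width: 0.2
```

Request:
{"method": "move_arm", "body": {"steps": [[0,-2,0,0,0],[0,-4,0,0,0],[0,-4,0,0,0]]}}

```text
time: 14.1
tool_pos: [0.5117, 0.0685, 0.0934]
tcp_rot: [3.138, -0.094, -0.001]
wrist_force: [-1.9, -5.6, -1.7]
width: 0.198
```

Request:
{"method": "move_arm", "body": {"steps": [[0,3,0,0,0],[0,6,0,0,0],[0,8,0,0,0],[0,8,0,0,0]]}}

```text
time: 14.5
tool_pos: [0.5116, 0.0616, 0.0932]
tcp_rot: [-3.14, 0.093, -0.0]
wrist_force: [0.0, 0.3, -4.9]
width: 0.2
```

```bash
python3 st.py
```

```text
t 14.5 grip fx [-73.49  15.86] hook x 76.5 left end y 75.9 z 93.24349765744206 F fix [0.03 0.28] Fz -4.872813417885626 T [0.01 0.07 0.03] head -3.393260045592176
```

Request:
{"method": "move_arm", "body": {"steps": [[-4,0,0,0,0],[-8,0,0,0,0],[-12,0,0,0,0],[-17,0,0,0,0],[-22,0,0,0,0],[-28,0,0,0,0],[-34,0,0,0,0],[-40,0,0,0,0],[-45,0,0,0,0],[-49,0,0,0,0],[-52,0,0,0,0],[-55,0,0,0,0],[-58,0,0,0,0],[-61,0,0,0,0],[-64,0,0,0,0],[-67,0,0,0,0],[-70,0,0,0,0],[-70,0,0,0,0]]}}

```text
time: 16.3
tool_pos: [0.441, 0.0658, 0.0931]
tcp_rot: [3.14, -0.093, -0.001]
wrist_force: [0.5, -0.4, -3.8]
width: 0.196
```

```bash
python3 st.py; python3 look.py 5 >/dev/null
```

```text
t 16.3 grip fx [-144.17   15.86] hook x 5.8 left end y 75.9 z 93.08809013317843 F fix [ 0.54 -0.32] Fz -3.7560115907518963 T [-0.01  0.05  0.01] head -3.3812550496270806
```

View pics/side_5.png

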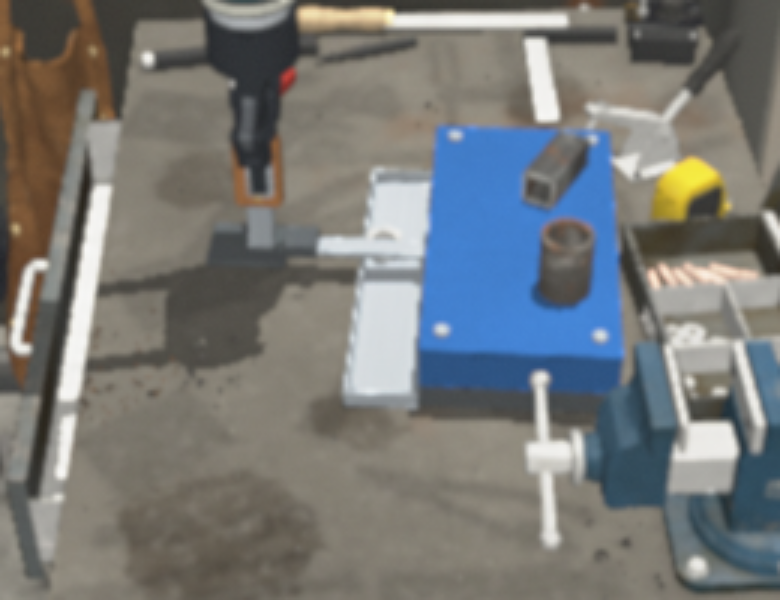

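View pics/top_5.png

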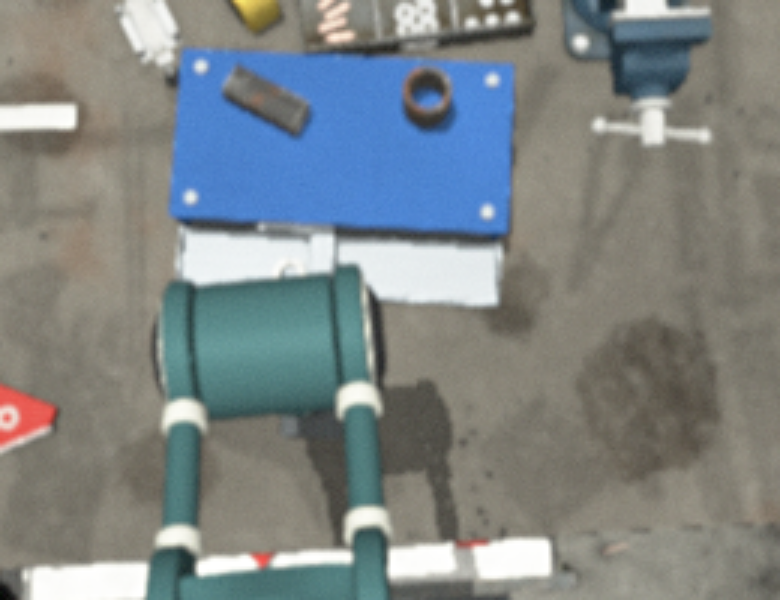

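```bash
python3 - <<'E'
from go import *
c=dict(np.load("top_5.npz"));print(fx(plane(c,np.array([(288,268)])/3+[150,130],.019)))
im=c["pixels"][195:245,200:270,::-1];im=np.clip((im.astype(float)-120)*1.9,0,255).astype(np.uint8)
c=dict(np.load("side_5.npz"));print(fx(plane(c,np.array([(387,235)])/3+[150,130],.019)))
im2=c["pixels"][180:230,250:320,::-1];im2=np.clip((im2.astype(float)-120)*1.9,0,255).astype(np.uint8)
cv2.imwrite("pics/nut5.png",cv2.resize(np.vstack([im,im2]),None,fx=6,fy=6,interpolation=2))
E
```

```text
[[-39.08  46.52]]
[[-38.32  47.56]]
```

View pics/nut5.png

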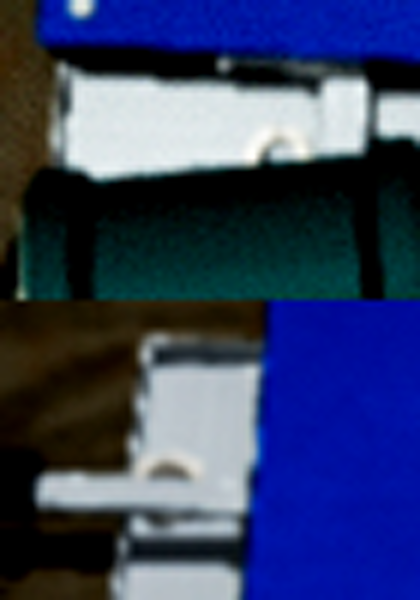

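Request:
{"method": "move_arm", "body": {"steps": [[-8,0,0,0,0],[-16,0,0,0,0],[-24,0,0,0,0],[-30,0,0,0,0],[-30,0,-10,0,0],[-30,0,-25,0,0],[-30,0,-38,0,0],[-30,0,-38,0,0],[-30,0,-38,0,0]]}}

```text
time: 17.3
tool_pos: [0.4124, 0.0676, 0.132]
tcp_rot: [-3.14, 0.093, -0.003]
wrist_force: [0.5, 0.2, -4.6]
width: 0.194
```

```bash
python3 st.py; python3 - <<'E'
from go import *
go([.407,-.341,.130],-28.1)
E
```

```text
t 17.3 grip fx [-172.81   16.  ] hook x -22.8 left end y 76.0 z 132.01331555075234 F fix [0.49 0.2 ] Fz -4.648170607091407 T [-0.02  0.08 -0.04] head -3.3885601574895077
t 17.3 heading -3.39 shift [ 18.74 408.18   1.94] turn 24.711439842510487 q6 1.732756814320743 tilt [ 0.  0. -1.]
```

Request:
{"method": "move_arm", "body": {"steps": [[0,12,0,0,0],[0,35,0,0,0],[0,65,0,0,0],[0,97,0,3,0],[0,130,0,6,0],[0,163,0,9,0],[0,196,0,12,0],[2,230,0,14,0],[4,263,0,16,0],[7,296,0,18,0],[10,330,0,20,0],[13,362,0,22,0],[16,388,0,24,0],[18,402,0,24.7,0],[18.7,408,0,24.7,0],[18.7,408,0,24.7,0],[18.7,408,0,24.7,0]]}}

```text
time: 19.0
tool_pos: [0.4059, -0.3396, 0.1308]
tcp_rot: [-3.047, 0.761, 0.002]
wrist_force: [0.1, -0.5, -3.6]
width: 0.197
```

```bash
python3 st.py; python3 - <<'E'
from go import *
go([.407,-.341,.068],-28.1)
E
python3 look.py 6 >/dev/null
```

```text
t 19.0 grip fx [-155.56 -390.88] hook x -5.6 left end y -330.9 z 130.75118396035037 F fix [ 0.12 -0.45] Fz -3.6362887068989345 T [-0.    0.05  0.02] head -28.042522035018372
t 19.0 heading -28.04 shift [ 1.75  0.74 62.75] turn 0.05747796498162927 q6 1.315872583922696 tilt [-0.  0. -1.]
```

View pics/side_6.png

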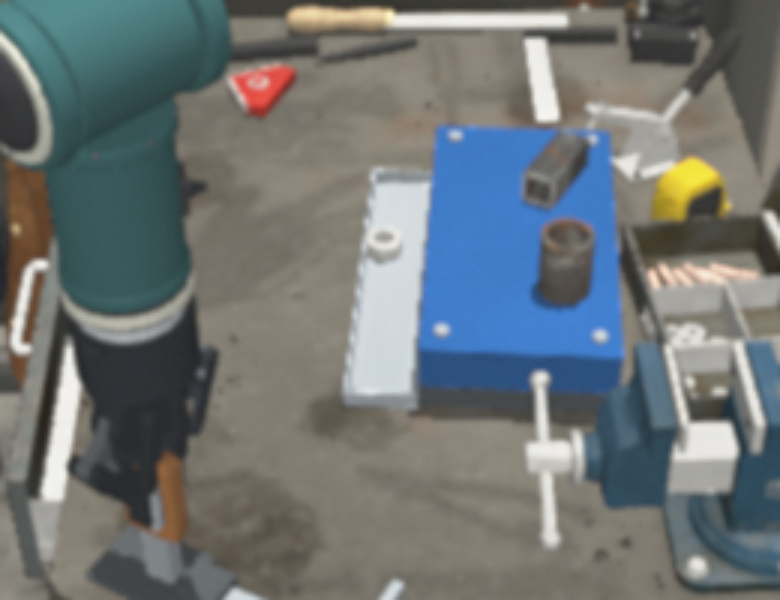

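View pics/top_6.png

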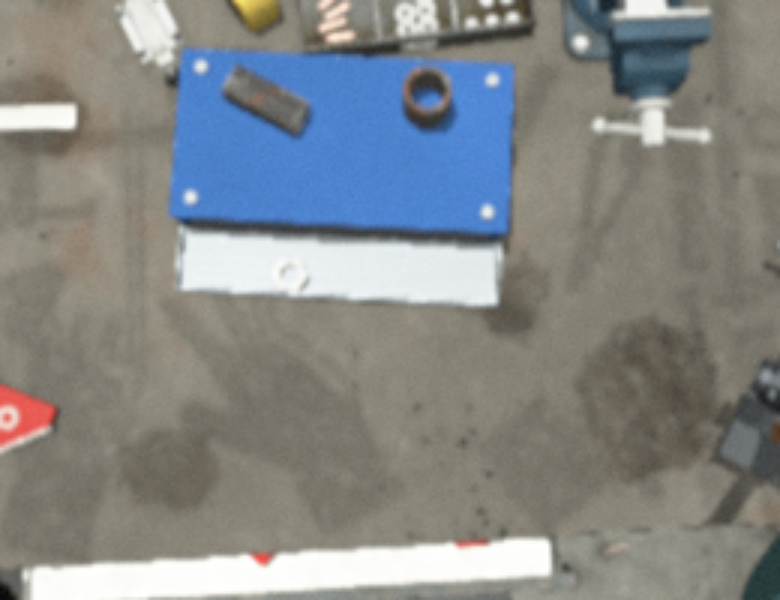

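Request:
{"method": "move_arm", "body": {"steps": [[0,0,15,0,0],[0,0,32,0,0],[0,0,48,0,0],[0,0,57,0,0],[0,0,60,0,0],[0,0,60,0,0],[0,0,60,0,0]]}}

```text
time: 19.8
tool_pos: [0.4068, -0.3412, 0.0719]
tcp_rot: [3.047, -0.762, 0.002]
wrist_force: [0.4, 0.3, -4.1]
width: 0.2
```

```bash
python3 st.py
```

```text
t 19.8 grip fx [-154.49 -392.42] hook x -4.5 left end y -332.4 z 71.89681485492547 F fix [0.34 0.33] Fz -4.0980506954830735 T [-0.03  0.01  0.04] head -28.075763258799658
```

Request:
{"method": "move_arm", "body": {"steps": [[0,0,1.5,0,0],[0,0,3,0,0],[0,0,3,0,0],[0,0,3,0,0]]}}

```text
time: 20.2
tool_pos: [0.4063, -0.3409, 0.0684]
tcp_rot: [3.048, -0.762, 0.0]
wrist_force: [-0.4, 0.0, -4.6]
width: 0.2
```

```bash
python3 st.py
```

```text
t 20.2 grip fx [-155.04 -392.14] hook x -5.0 left end y -332.1 z 68.41636237207727 F fix [-0.4 -0. ] Fz -4.60016347279091 T [ 0.01  0.04 -0.04] head -28.088250363069513
```

Request:
{"method": "move_arm", "body": {"steps": [[0,0,1,0,0],[0,0,1.5,0,0],[0,0,1.5,0,0]]}}

```text
time: 20.5
tool_pos: [0.4066, -0.341, 0.0681]
tcp_rot: [3.048, -0.762, 0.001]
wrist_force: [-2.7, 4.2, 4.4]
width: 0.198
```

```bash
python3 st.py
```

```text
t 20.5 grip fx [-154.77 -392.25] hook x -4.8 left end y -332.2 z 68.06121827910535 F fix [-2.93  4.07] Fz 4.403222894627605 T [ 0.37  0.61 -0.02] head -28.09397699702877
```

Request:
{"method": "move_arm", "body": {"steps": [[0,0,-1,0,0],[0,0,-1,0,22],[0,0,-1,0,30],[0,0,-1,0,50],[0,0,-1,0,80],[0,0,-1,0,100],[0,0,-1,0,100],[0,0,-1,0,100],[0,0,-1,0,100]]}}

```text
time: 21.4
tool_pos: [0.4063, -0.3409, 0.0678]
tcp_rot: [-3.048, 0.762, 0.0]
wrist_force: [-0.5, -0.1, -0.1]
width: 0.999
```

```bash
python3 st.py; python3 - <<'E'
from go import *
print(bot.read_state()["width"])
c=bot.read_camera("side");cv2.imwrite("pics/side7.png",cv2.resize(c["pixels"][200:400,100:360,::-1],None,fx=3,fy=3))
E
```

```text
t 21.4 grip fx [-155.07 -392.08] hook x -5.1 left end y -332.1 z 67.75130154080755 F fix [-0.5  -0.09] Fz -0.10680394663207039 T [-0.03  0.02  0.02] head -28.08897529686128
0.9993631378018079
```

View pics/side7.png

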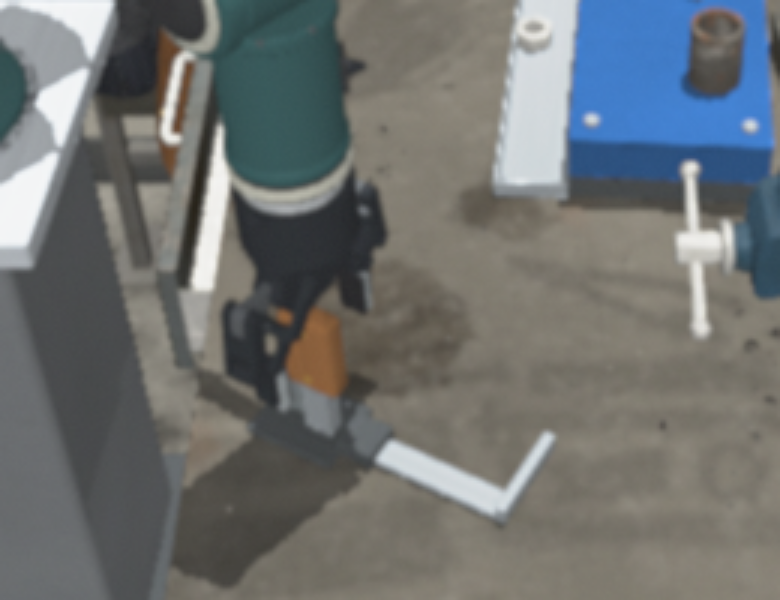

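Released and the rake stands; retreat straight up.

Request:
{"method": "move_arm", "body": {"steps": [[0,0,-15,0,100],[0,0,-40,0,100],[0,0,-75,0,100],[0,0,-115,0,100],[0,0,-150,0,100],[0,0,-150,0,100],[0,0,-150,0,100]]}}

```text
time: 22.15
tool_pos: [0.407, -0.3415, 0.2202]
tcp_rot: [3.046, -0.762, 0.006]
wrist_force: [0.5, 0.7, -1.4]
width: 1.0
```

```bash
python3 - <<'E'
from go import *
s=bot.read_state();print(s["tool_pos"],s["wrist_force"],s["joint_vel"])
o={n:dict(np.load(n+"0.npz")) for n in("side","top")}
for n in("side","top"):
    c=bot.read_camera(n);cv2.imwrite(f"pics/{n}8.png",c["pixels"][:,:,::-1]);np.savez(f"{n}_8.npz",**c)
    a,b=o[n]["pixels"].astype(int),c["pixels"].astype(int)
    for nm,hr in {"red":(170,8)}.items():
        for im in(o[n],c):
            h=cv2.cvtColor(im["pixels"],cv2.COLOR_RGB2HSV).astype(int);P=cloud(im)
            m=((h[...,0]>170)|(h[...,0]<6))&(h[...,1]>150)&(P[...,1]>.25)&(P[...,1]<.45)&(P[...,0]>.35)&(P[...,0]<.5)
            print(n,"magnet",m.sum(),P[m].mean(0)*1000)
            d=(P[...,2]>.08)&(P[...,0]>.6)&(P[...,0]<.75)&(h[...,2]<150)
            for lo,hi,q in((.03,.15,"tube"),(-.09,.03,"pipe")):
                k=d&(P[...,1]>lo)&(P[...,1]<hi)&(P[...,2]<.14);print("  ",q,k.sum(),P[k].mean(0)*1000)
E
```

```text
[ 0.41 -0.34  0.22] [ 0.46  0.72 -1.44] [ 0.    0.03  0.05 -0.   -0.    0.  ]
side magnet 132 [422.7  338.01  13.88]
   tube 254 [697.34 101.3   95.08]
   pipe 401 [692.61 -47.09 107.26]
side magnet 133 [422.69 339.09  13.32]
   tube 252 [697.27 101.36  95.2 ]
   pipe 401 [692.78 -46.87 107.09]
top magnet 237 [417.89 348.1   13.53]
   tube 301 [692.47 107.02  96.25]
   pipe 184 [690.22 -37.75 109.08]
top magnet 235 [418.07 347.99  13.86]
   tube 299 [692.18 106.78  96.14]
   pipe 178 [689.88 -37.56 108.68]
```

View pics/side8.png

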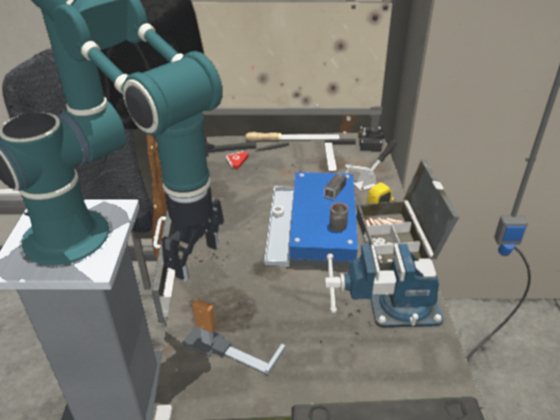

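View pics/top8.png

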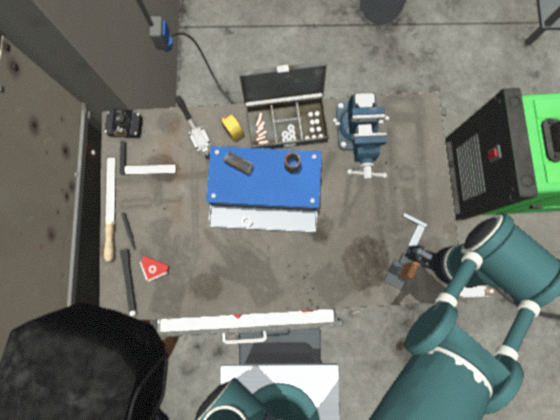

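The rake stands upright (side view 204,315), clear of the gripper. The nut lies in the trough (side 278,212; top 248,221). The tube, pipe and magnet haven't moved.

```bash
python3 - <<'E'
from workcell import bot
print(bot.finish_job())
E
```

```text
the job is handed in; nothing more can be done
None
```

The nut is in the trough, and the rake is back upright where it started, clear of the fixture and let go. I handed the job in at about 22 s of the 67 s allowed.

- **Feeling for the stop:** I reached in under the right-hand part of the cover in small steps and touched the stop's bar with about 6 N, 79 mm in from the plate's front edge. I then backed off 2–3 mm.
- **Passing behind the nut:** I swept left until the hook touched the arm of the stop with about 6 N, at y ≈ 82 mm. I backed off 6 mm and drew the hook straight out.
- **Last checks:** both cameras agree to about 1 mm that the nut lies flat in the trough, near the front rim at x ≈ -38 mm, y ≈ 47 mm. The tube, pipe and magnet show no movement beyond about 1 mm, which is measurement noise. The gripper is open and well above the rake.

No check failed. The top and side cameras differed by up to about 8 mm at the cover's front corners and by 2–5 mm on the fixture's edges and the hook, so I took the stop's place from touch, not from the pictures. Setting the rake down pressed it onto the table about 8 N more than its hanging load, and I eased that off before letting go.

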